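Set the incubator dial and hold the run tag in its reader

TASK

Start the run on the white block incubator: first turn its black dial clockwise until the white pointer lines up with the red mark on the ring. Then take the green run tag from the grey rack, push it down behind the aluminium lip on the incubator's front edge until you feel the orange spring pad bottom out, and finish while still holding the tag pressed fully home, without letting go. Leave the yellow and blue tags in the rack and everything else on the bench as it is.

Things in the scene. Friction and masses are not known exactly. Their poses are not given: they have to be found in the camera images.
- dial (a joint): Angle of the black dial on top of the incubator, rad: 0 to 2.5 between hard stops, growing as it is turned clockwise seen from above. About 0.04 N m friction keeps it where it is left.
- dial_grip (a point): On the axis of the black dial, at gripping height, 87 mm above the bench. The dial is a disc of radius 26 mm (top 64 mm above the bench) carrying a bar grip 48 mm long, 14 mm thick, 30 mm tall (top 94 mm above the bench). Axes turn with the dial: the bar lies along x, the white pointer line runs from the axis to the bar's -x end; z is up.
- dial_mark (a point): Centre of the red mark on the flat aluminium ring round the dial, 38 mm from the dial's axis. The ring stays put, but is set differently each time. Own -x points from the dial's axis through the mark (20 x 8 mm): the dial is set when its x axis has the same direction as this one's. The mark lies 0.5 to 1.45 rad clockwise of where the dial starts.
- console: The white block incubator, fixed; origin under it, x to its back, y along its front, z up. Its body spans x -70 to 100 mm, y -130 to 130 mm, and is 50 mm high. The tag slot is on its front edge (towards the robot) at x -75, y -65 mm; a metal block of tube lids, 80 mm high, starts 90 mm behind the slot; the dial is at x -10, y 72 mm.
- tag_slot (a point): Centre of the mouth of the tag slot, 46 mm above the bench, level with the top of the lip. Axes are the incubator's: x from its front to its back, y along the lip, z up. The slot is 10 mm wide along x, between the aluminium lip (front) and the incubator's body, with sloping lead-ins that widen its mouth to about 20 mm, and 64 mm long along y between end cheeks.
- reader_pad (a joint): Travel of the orange spring pad (8 x 40 mm) at the bottom of the tag slot, m: 0 at rest (its top 24 mm above the bench, 22 mm below the slot's mouth), 0.008 when fully pressed down on its stop. It starts to yield at 3 N, reaches its stop at about 8 N and springs back up when the tag is let go.
- tag_center (a point): Centre, half-way up, of the green run tag (a label holder): a loose upright plate of about 40 g, 50 mm wide (own y), 80 mm tall (own z, up). Lower 58 mm: white plate 6 mm thick (own x). Top 22 mm: green grip 12 mm thick, to be taken across its thickness. Either face may go to the front. Pressed home, its centre is 10 mm above the slot mouth point.
- tag_rack: Fixed grey rack, 50 mm deep (own x), 220 mm wide (own y), 30 mm high, origin at the centre of its underside. Three slots in a row at y = -70, 0 and +70 mm, 10 mm wide and 24 mm deep, each holding one tag upright with its width along the rack's y.
- green_tag: The same green tag; origin at the centre of its underside (foot). It stands in any one of the rack's three places with its foot 6 mm above the bench. Pressed home, the foot is 30 mm below the slot's mouth.
- yellow_tag: Bystander: a tag of the same make with a yellow grip, in another place of the rack; origin at the centre of its foot.
- blue_tag: Bystander: a tag of the same make with a blue grip, in another place of the rack; origin at the centre of its foot.
- reagent: Bystander: amber bottle, 60 mm across, 110 mm high, origin under its centre.
- beaker: Bystander: clear beaker, 70 mm across, 85 mm high, origin under its centre.
- buffer_jar: Bystander: white jar, 56 mm across, 70 mm high, origin under its centre.
- tip_box: Bystander: blue box with a clear lid, 87 x 122 x 62 mm, origin under its centre.

How it is judged:
By the outcome, as a careful person would: the job done as asked, in the order asked, and still so for the second after the job is handed in, while the arm keeps its last pose, push and grip.
It also fails if it takes over 58 s, if anything falls off the work surface, if the arm or the gripper's body presses on something with over 40 N, if the wrist force passes 120 N, or if a joint passes its speed limit or range.

ROBOT

A 7-joint arm with a two-finger parallel gripper is mounted at the origin on the work surface. World frame = base frame: x ahead of the robot, y to its left, z up, the work surface at z = 0. Lengths are in m, angles in rad, forces in N, time in s.
With the tool pointing down it reaches from about 0.4 to 0.875 m from the base axis. Payload 19.3 kg.
Tool frame: the origin (TCP) lies midway between the tips of the shut fingers; the grasp point (between the pads) lies 19 mm behind it; z points along the fingers, y is the line along which they close (so a half turn about z gives the same grasp; the last joint's range is limited). The gripper opens to 85 mm and grips with 20 to 120 N. Pads are 22 mm wide; open, the fingers measure 114 mm over their backs; the gripper's body (76 mm by 85 mm) begins 54 mm behind the grasp point. The pads swing forward as they close: fully open they stand 13 mm farther back than shut.
Start: joints at [1.057, 0.521, -0.036, 1.599, 0.021, 1.021, -0.113], TCP at [0.268, -0.564, 0.231] pointing down, gripper open.
Joint ranges: [-2.91, 2.91], [-0.3, 2.13], [-1.5, 1.42], [0.17, 2.43], [-1.26, 4.41], [0.16, 1.93], [-2.52, 2.52]. Speed limits (rad/s): [1.89, 1.89, 2.39, 2.39, 3.01, 3.01, 3.01].

INTERFACE

Orientations are given as a unit quaternion [w, x, y, z].
In Python, from rig import arm, read_camera, camera_info gives the robot as it stands.
- The arm moves only by the tool arm_command, never from a script. Its arguments are lists of equal length, an entry for each row: "travel": the shift along the world's x, y, z in mm, a list of three; "twist": the turn about the world's z in rad. A call has exactly 5 rows; each row shifts and turns the commanded pose from where the row before left it; what a row does not reach is not made up. A row lasts 1/10 s, in which the tool goes at most 50 mm and 8.59 degrees, less where a joint would pass 70% of its speed; a pose out of reach is approached as far as the arm can. A call with a gripper value outside its range is refused whole. "jaw" is the opening, from 0 (shut) to 1 (fully open), set as the call begins (left out, the last holds). The fingers move at their own pace and stop on an object; "newtons" is the grip in N (left out, the last holds). Time passes only in rows, so rows that do not move let the fingers close, or fill a call up. It gives the time, the measured TCP pose, the force, the opening and the grip force at its end, in the units of the state.
- arm.observe(): the state, without advancing time (a new reading comes with each control period).
- read_camera(name): name is "side" or "top" or "wrist"; returns the picture (384x512x3 uint8, red, green, blue); there is no depth.
- camera_info(name): a dict with "fx", "fy", "cx", "cy" (pixels), "cam_to_world" (4x4, takes a point from camera to world coordinates). Camera axes: x right, y up, looking along -z (the intrinsics and any distortion apply to the point x, -y, -z); pixel columns grow to the right and rows downward; lengths in m; the calibration is good to about 2 mm. A picture is of the moment at which its call begins: read the wrist's pose just before it. camera_info takes no time and is no camera call; for the wrist camera it gives the pose at the moment of the call.
- arm.close_job(): hands the job in; it is judged then, once.
The state is a dict: "time_s": time; "q": joint angles; "qvel": joint speeds; "joint_torque": joint torques, N m; "tcp_pos": TCP position; "tool_rot": TCP orientation; "contact_force": force on the tool from outside, world axes, zero at the start; "wrist_torque": the same for the moment, N m; "grip_width": opening from 0.0 (shut) to 1.0 (fully open); "gripper_force": force on a finger pad.
Only numpy, scipy, OpenCV 4.12 (cv2) and the standard library are available. Lean on these libraries where they do the work, as an engineer would, in place of code of your own. Each camera call takes 0.05 s, during which the arm holds its last target. There are 200 camera calls.

## Working session

There is one attempt and no reset: what is moved stays moved. The work goes in short steps, Python scripts to look and compute and a tool call to move; the robot and the scene stay as the last step left them, time stands still between calls to the robot, and variables do not carry over. Pictures are saved under pics/ and viewed, at most 13 in all, crops included, and the job is handed in when it is done.

Besides the shell and the picture viewer there is one more tool, called after "Call:" by a JSON object that holds its "api" and its "payload", one argument or row to a line. arm_command: Moves the arm, as the interface text tells. Its arguments: {"type":"object","properties":{"travel":{"type":"array","items":{"type":"array","items":{"type":"number"}}},"twist":{"type":"array","items":{"type":"number"}},"jaw":{"type":"number"},"newtons":{"type":"number"}},"required":["travel","twist"]}

```bash
mkdir -p pics; ls; cat > h.py <<'E'
import numpy as np, cv2
from rig import arm, read_camera, camera_info
def ray(ci,u,v):
    T=np.array(ci["cam_to_world"]); 
    d=np.array([(u-ci["cx"])/ci["fx"],-(v-ci["cy"])/ci["fy"],-1.])
    return T[:3,3],T[:3,:3]@d
def plane(ci,u,v,z):
    o,d=ray(ci,u,v); return o+d*(z-o[2])/d[2]
def proj(ci,p):
    T=np.array(ci["cam_to_world"]); c=T[:3,:3].T@(np.array(p)-T[:3,3])
    return ci["cx"]+ci["fx"]*c[0]/-c[2], ci["cy"]-ci["fy"]*c[1]/-c[2]
def grab(n,f):
    im=read_camera(n); cv2.imwrite(f"pics/{f}.png",im[:,:,::-1]); return im
E
python3 - <<'E'
from h import *
for n in ("top","side","wrist"):
    ci=camera_info(n); print(n,{k:(np.round(v,3).tolist()) if k=="cam_to_world" else v for k,v in ci.items()})
a=grab("top","top0");b=grab("side","side0")
cv2.imwrite("pics/both.png",cv2.resize(np.vstack([a,b])[:,:,::-1],None,fx=.78,fy=.78))
print(arm.observe())
E
```

```text
pics
top {'fx': 350.58186802075653, 'fy': 350.58186802075653, 'cx': 267.0370699861856, 'cy': 189.54562162901325, 'cam_to_world': [[0.003, 0.988, -0.154, 0.393], [-1.0, 0.0, -0.015, 0.066], [-0.014, 0.154, 0.988, 1.065], [0.0, 0.0, 0.0, 1.0]]}
side {'fx': 443.3038396344376, 'fy': 443.3038396344376, 'cx': 258.74777681890953, 'cy': 195.54176128917322, 'cam_to_world': [[0.952, 0.173, -0.252, 0.212], [-0.304, 0.594, -0.745, -0.917], [0.021, 0.786, 0.618, 0.877], [0.0, 0.0, 0.0, 1.0]]}
wrist {'fx': 301.2617758394424, 'fy': 301.2617758394424, 'cx': 255.3517771902038, 'cy': 186.23686822669492, 'cam_to_world': [[0.429, 0.867, 0.255, 0.333], [-0.903, 0.412, 0.119, -0.533], [-0.002, -0.282, 0.96, 0.373], [0.0, 0.0, 0.0, 1.0]]}
{'time_s': 0.1, 'q': array([ 1.05681167,  0.52196739, -0.03632018,  1.59993145,  0.0212077 ,
        1.02109417, -0.11280262]), 'qvel': array([-0.00061374, -0.00393709,  0.00053694, -0.0028781 ,  0.00134896,
       -0.00057583, -0.00090342]), 'joint_torque': array([ 2.41917922e-03, -9.28490710e+01,  1.98260486e+00, -3.70536304e+01,
        1.79498788e-02,  5.30548146e-03, -1.81652445e-05]), 'tcp_pos': array([ 0.26818913, -0.56421097,  0.23078228]), 'tool_rot': array([-4.84738141e-04,  9.75484399e-01,  2.20068012e-01, -1.50578432e-04]), 'contact_force': array([ 0.08133019,  0.36494724, -0.46223926]), 'wrist_torque': array([-0.01391912,  0.05255258, -0.03558613]), 'gripper_force': 0.0, 'grip_width': 1.0006825958594738}
```

View pics/top0.png

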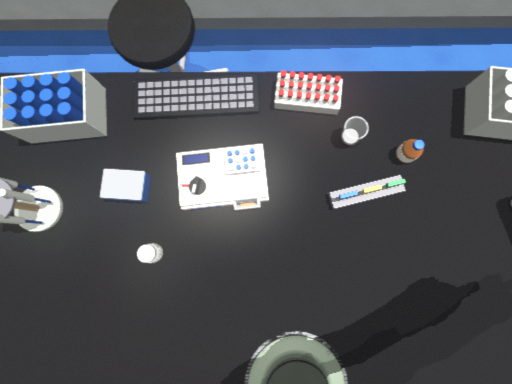

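View pics/side0.png

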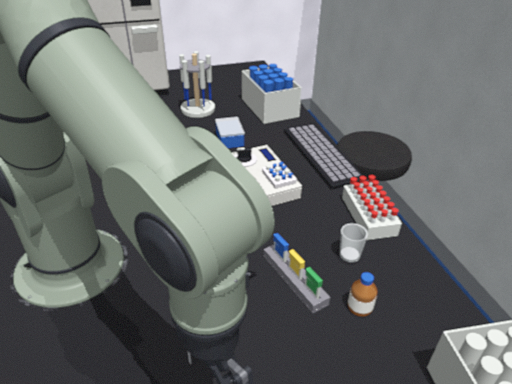

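The top view shows the incubator around (222,176), with the dial near (197,186), the red mark near (185,185) and the slot near (247,203). The rack is at (368,190), with the blue, yellow and green tags at columns 349, 373 and 397. Next I'll measure positions with colour masks.

```bash
python3 - <<'E'
from h import *
ci=camera_info("top"); im=cv2.imread("pics/top0.png"); hsv=cv2.cvtColor(im,cv2.COLOR_BGR2HSV)
def blob(lo,hi,roi,z,name):
    m=cv2.inRange(hsv,lo,hi); k=np.zeros_like(m); x0,y0,x1,y1=roi; k[y0:y1,x0:x1]=m[y0:y1,x0:x1]
    ys,xs=np.nonzero(k); u,v=xs.mean(),ys.mean(); p=plane(ci,u,v,z); print(name,len(xs),round(u,1),round(v,1),np.round(p,4)); return p
R=(325,170,412,212)
g=blob((45,100,60),(80,255,255),R,.086,"green");y=blob((20,100,80),(35,255,255),R,.086,"yellow");b=blob((95,100,60),(120,255,255),R,.086,"blue")
d=b-g; print("rack y yaw",np.arctan2(d[1],d[0])-np.pi/2,np.linalg.norm(d))
blob((0,120,80),(8,255,255),(170,170,215,205),.05,"red"); blob((8,120,120),(25,255,255),(230,195,265,212),.024,"pad")
m=np.zeros(im.shape[:2],np.uint8); m[135:215,165:275]=cv2.inRange(hsv,(0,0,130),(180,90,255))[135:215,165:275]
c=max(cv2.findContours(m,0,2)[0],key=cv2.contourArea); r=cv2.minAreaRect(c); print(r)
for q in cv2.boxPoints(r): print(q,np.round(plane(ci,*q,.05),4))
cv2.imwrite("pics/crop.png",cv2.resize(im[130:220,165:280],None,fx=6,fy=6,interpolation=cv2.INTER_CUBIC))
E
```

```text
green 24 395.5 183.3 [ 0.5628 -0.2816  0.086 ]
yellow 20 369.5 190.4 [ 0.5425 -0.2077  0.086 ]
blue 69 347.9 194.9 [ 0.5297 -0.1467  0.086 ]
rack y yaw 0.2405626467717108 0.13896696995832603
red 6 185.5 185.0 [0.5641 0.3214 0.05  ]
pad 0 nan nan [nan nan nan]
((221.63465881347656, 179.12057495117188), (64.48910522460938, 90.33849334716797), 83.82982635498047)
[173.26138 151.9177 ] [0.6645 0.362  0.05  ]
[263.07654 142.20795] [0.694  0.0934 0.05  ]
[270.00793 206.32346] [0.5012 0.0724 0.05  ]
[180.19278 216.0332 ] [0.4726 0.3334 0.05  ]<stdin>:5: RuntimeWarning: Mean of empty slice.
  ret = ret.dtype.type(ret / rcount)
```

View pics/crop.png

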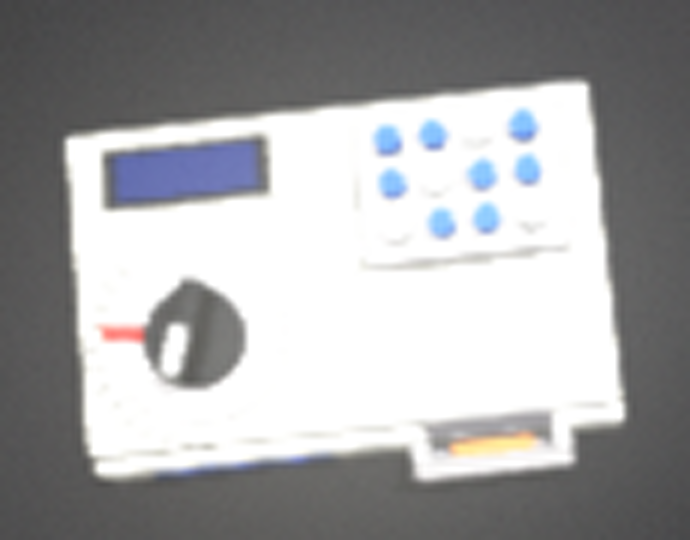

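The crop shows the red mark to the left of the dial, with the pointer aimed toward the robot. The slot and its orange pad are at the lower right. Next is a first estimate of the poses.

```bash
python3 - <<'E'
from h import *
ci=camera_info("top")
c=lambda x,y:(165+x/6-.4,130+y/6-.4)
P={}
for n,x,y,z in [("BL",67,137,.05),("BR",587,83,.05),("FR",622,412,.05),("FL",92,460,.05),("disc",195,337,.064),("mark",124,333,.05),("p0",180,323,.094),("p1",170,375,.094),("pad",493,443,.024),("lipL",420,458,.046),("lipR",570,440,.046)]:
    P[n]=plane(ci,*c(x,y),z); print(n,np.round(P[n],4))
d=P["BL"]-P["BR"]; yaw=-np.arctan2(d[0],d[1]); print("yaw",yaw,np.linalg.norm(d))
R=np.array([[np.cos(yaw),-np.sin(yaw)],[np.sin(yaw),np.cos(yaw)]])
o=(P["BL"]+P["BR"])[:2]/2-R@[.1,0]; print("o",o,"dial",o+R@[-.01,.072],"slot",o+R@[-.075,-.065])
E
```

```text
BL [0.6629 0.3544 0.05  ]
BR [0.6902 0.0953 0.05  ]
FR [0.5249 0.0775 0.05  ]
FL [0.5011 0.3353 0.05  ]
disc [0.5595 0.284  0.064 ]
mark [0.5638 0.3221 0.05  ]
p0 [0.5611 0.2848 0.094 ]
p1 [0.5364 0.2886 0.094 ]
pad [0.5126 0.142  0.024 ]
lipL [0.5027 0.176  0.046 ]
lipR [0.5116 0.1029 0.046 ]
yaw 0.10523466072824877 0.26059511113237416
o [0.5771092  0.21434426] dial [0.5596016  0.28489555] slot [0.50935174 0.14182581]
```

Call:
{"api": "arm_command", "payload": {
  "travel": [
    [15, 42, 0],
    [15, 42, 0],
    [15, 42, 0],
    [15, 42, 0],
    [15, 42, 0]
  ],
  "twist": [0.12, 0.12, 0.12, 0.12, 0.12],
  "jaw": 1.0
}}

```text
time_s: 0.6
tcp_pos: [0.3435, -0.3527, 0.2312]
tool_rot: [-0.0, 0.866, 0.501, -0.0]
contact_force: [1.7, -0.1, -0.7]
grip_width: 1.003
gripper_force: 0.0
```

Call:
{"api": "arm_command", "payload": {
  "travel": [
    [15, 42, 0],
    [15, 42, 0],
    [15, 42, 0],
    [15, 42, 0],
    [15, 42, 0]
  ],
  "twist": [0.12, 0.12, 0.12, 0.12, 0.12]
}}

```text
time_s: 1.1
tcp_pos: [0.4185, -0.1428, 0.2313]
tool_rot: [0.0, 0.679, 0.734, -0.0]
contact_force: [0.4, -0.7, 0.2]
grip_width: 1.001
gripper_force: 0.0
```

Call:
{"api": "arm_command", "payload": {
  "travel": [
    [15, 42, 0],
    [15, 42, 0],
    [15, 42, 0],
    [15, 42, 0],
    [15, 42, 0]
  ],
  "twist": [0.12, 0.12, 0.12, 0.12, 0.12]
}}

```text
time_s: 1.6
tcp_pos: [0.4936, 0.0672, 0.2313]
tool_rot: [0.0, 0.432, 0.902, -0.0]
contact_force: [1.5, 0.3, 0.4]
grip_width: 1.0
gripper_force: 0.0
```

Call:
{"api": "arm_command", "payload": {
  "travel": [
    [14, 42, 0],
    [14, 42, 0],
    [14, 42, 0],
    [14, 42, 0],
    [11, 42, 0]
  ],
  "twist": [0.12, 0.12, 0.12, 0.12, 0.12]
}}

```text
time_s: 2.1
tcp_pos: [0.5608, 0.2769, 0.2309]
tool_rot: [-0.0, 0.146, 0.989, -0.0]
contact_force: [-0.4, -0.8, -0.5]
grip_width: 0.999
gripper_force: 0.0
```

```bash
python3 - <<'E'
from h import *
ci=camera_info("wrist"); im=grab("wrist","w1"); np.save("w1.npy",ci)
print([np.round(proj(ci,p),1) for p in ([.5597,.2847,.094],[.5638,.322,.05],[.5094,.1418,.046])], arm.observe()["q"].round(2))
E
```

```text
[array([261.9, 172.7]), array([294.9, 157. ]), array([123.5, 156.5])] [-0.06  0.63 -0.78  1.56  0.47  1.14  0.35]
```

View pics/w1.png

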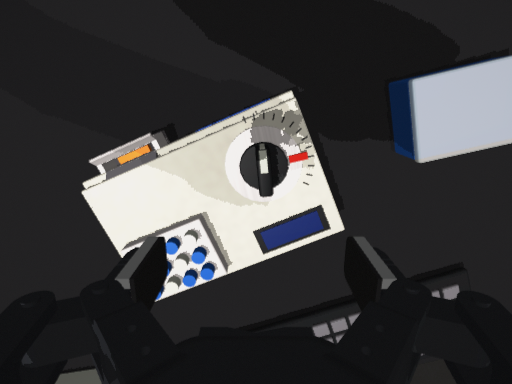

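The wrist view shows the bar grip running from (262,143) to (266,196), with the pointer end at the top. The red mark is at (298,157) and the slot pad at (133,155). This agrees with the estimates.

```bash
python3 - <<'E'
from h import *
ci=np.load("w1.npy",allow_pickle=True).item(); im=cv2.imread("pics/w1.png"); hsv=cv2.cvtColor(im,cv2.COLOR_BGR2HSV)
def cen(m,roi):
    k=np.zeros_like(m);x0,y0,x1,y1=roi;k[y0:y1,x0:x1]=m[y0:y1,x0:x1];ys,xs=np.nonzero(k);return k,xs.mean(),ys.mean(),len(xs)
_,u,v,n=cen(cv2.inRange(hsv,(0,150,100),(6,255,255)),(280,145,320,170)); M=plane(ci,u,v,.051); print("mark",u,v,n,M)
k,u,v,n=cen(cv2.inRange(hsv,(8,150,150),(25,255,255)),(100,130,170,180)); print("pad",u,v,plane(ci,u,v,.024))
dark=cv2.inRange(hsv,(0,0,0),(180,255,75)); g=hsv[:,:,2]
# disc: dark blob in ring
for t in (50,60,75):
    k,u,v,n=cen(cv2.inRange(g,0,t),(236,138,292,200)); c=max(cv2.findContours(k,0,2)[0],key=cv2.contourArea); print(t,n,cv2.minEnclosingCircle(c),cv2.boundingRect(c))
k,u,v,n=cen(cv2.inRange(g,110,255),(257,140,269,175)); lab,L,st,ce=cv2.connectedComponentsWithStats(k); print(st,ce)
cv2.imwrite("pics/c1.png",cv2.resize(im[130:210,220:330],None,fx=7,fy=7,interpolation=cv2.INTER_CUBIC))
E
```

```text
mark 297.96923076923076 156.76153846153846 130 [0.56430677 0.32513521 0.051     ]
pad 133.656652360515 154.07725321888412 [0.51136535 0.14379251 0.024     ]
50 1166 ((264.7945861816406, 168.531005859375), 26.801090240478516) (241, 142, 47, 54)
60 1618 ((264.52252197265625, 168.590087890625), 26.9720516204834) (240, 142, 48, 54)
75 1654 ((263.54931640625, 168.6973114013672), 27.082246780395508) (240, 142, 48, 54)
[[     0      0    512    384 196410]
 [   257    140     12      3     25]
 [   259    151     10     23    173]] [[255.49239346 191.53216231]
 [262.28       140.56      ]
 [263.15606936 162.34682081]]
```

View pics/c1.png

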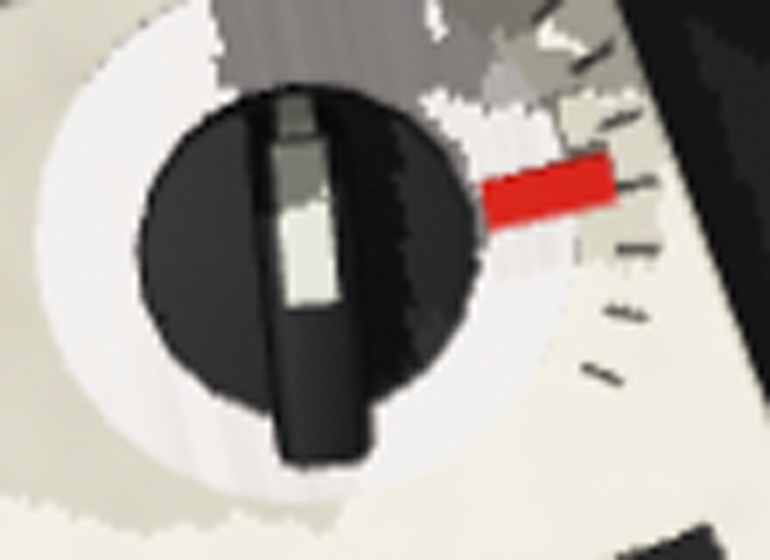

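The crop shows the white pointer line from (313,305) to (300,140), the disc centred at about (309,250), and the red mark at (550,192).

```bash
python3 - <<'E'
from h import *
ci=np.load("w1.npy",allow_pickle=True).item()
f=lambda x,y,z:plane(ci,220+x/7-.43,130+y/7-.43,z)
a=f(313,305,.094);b=f(300,140,.094);e=f(327,462,.094);D=f(309,250,.064);Rg=f(306,232,.051);m1=f(486,207,.051);m2=f(613,178,.051)
print(a,b,e,D,Rg)
h=lambda d:np.arctan2(d[1],d[0])
print("pointer",h(b-a),h(b-e),"len",np.linalg.norm(b-a),np.linalg.norm(b-e),"mid",(b+e)/2)
M=(m1+m2)/2
print("mark own",h(m2-m1),np.linalg.norm(m2-m1),"from axes",h(M-D),h(M-Rg),np.linalg.norm((M-Rg)[:2]))
E
```

```text
[0.56074571 0.28681382 0.094     ] [0.53851551 0.29154003 0.094     ] [0.58291748 0.28233156 0.094     ] [0.55976021 0.2873743  0.064     ] [0.55970324 0.28726734 0.051     ]
pointer 2.932108350335369 2.9371025918327858 len 0.022727058379422835 0.04534678640077632 mid [0.56071649 0.2869358  0.094     ]
mark own 1.505972162755546 0.020029930020422596 from axes 1.4416129918826341 1.440494356614861 0.03819137328042916
```

Call:
{"api": "arm_command", "payload": {
  "travel": [
    [-1, 10, 0],
    [0, 0, -25],
    [0, 0, -25],
    [0, 0, -25],
    [0, 0, -20]
  ],
  "twist": [0.087, 0, 0, 0, 0],
  "jaw": 0.6,
  "newtons": 30
}}

```text
time_s: 2.65
tcp_pos: [0.5589, 0.2851, 0.1346]
tool_rot: [-0.001, 0.105, 0.994, -0.0]
contact_force: [-0.3, -1.0, 0.6]
grip_width: 0.602
gripper_force: 0.0
```

Call:
{"api": "arm_command", "payload": {
  "travel": [
    [0, 0, -20],
    [0, 0, -20],
    [0, 0, -17],
    [0, 0, -10],
    [0, 0, 0]
  ],
  "twist": [0, 0, 0, 0, 0]
}}

```text
time_s: 3.15
tcp_pos: [0.5588, 0.2852, 0.0681]
tool_rot: [-0.001, 0.105, 0.994, -0.0]
contact_force: [-0.1, 0.0, -0.1]
grip_width: 0.604
gripper_force: 0.0
```

Call:
{"api": "arm_command", "payload": {
  "travel": [
    [0, 0, 0],
    [0, 0, 0],
    [0, 0, 0],
    [0, 0, 0],
    [0, 0, 0]
  ],
  "twist": [0, 0, 0, 0, 0],
  "jaw": 0.0
}}

```text
time_s: 3.65
tcp_pos: [0.5598, 0.286, 0.0702]
tool_rot: [0.001, 0.105, 0.994, 0.0]
contact_force: [0.1, -0.3, 7.5]
grip_width: 0.156
gripper_force: 33.2
```

Call:
{"api": "arm_command", "payload": {
  "travel": [
    [0, 0, 2],
    [0, 0, 0],
    [0, 0, 0],
    [0, 0, 0],
    [0, 0, 0]
  ],
  "twist": [0, -0.12, -0.12, -0.12, -0.12]
}}

```text
time_s: 4.15
tcp_pos: [0.5598, 0.2864, 0.0707]
tool_rot: [0.0, 0.341, 0.94, 0.001]
contact_force: [9.5, 9.8, -24.1]
grip_width: 0.155
gripper_force: 31.8
```

Call:
{"api": "arm_command", "payload": {
  "travel": [
    [0, 0, 0],
    [0, 0, 0],
    [0, 0, 0],
    [0, 0, 0],
    [0, 0, 0]
  ],
  "twist": [-0.12, -0.12, -0.12, -0.12, -0.12]
}}

```text
time_s: 4.65
tcp_pos: [0.5604, 0.2869, 0.0707]
tool_rot: [-0.0, 0.603, 0.798, 0.002]
contact_force: [14.3, 12.8, -28.5]
grip_width: 0.154
gripper_force: 31.3
```

Call:
{"api": "arm_command", "payload": {
  "travel": [
    [0, 0, 0],
    [0, 0, 0],
    [0, 0, 0],
    [0, 0, 0],
    [0, 0, 0]
  ],
  "twist": [-0.12, -0.12, -0.12, 0, 0]
}}

```text
time_s: 5.15
tcp_pos: [0.5608, 0.2869, 0.0707]
tool_rot: [-0.0, 0.735, 0.678, 0.002]
contact_force: [17.9, 11.3, -28.5]
grip_width: 0.157
gripper_force: 31.2
```

```bash
python3 - <<'E'
from h import *
s=arm.observe(); print(s["tcp_pos"],2*np.arctan2(s["tool_rot"][2],s["tool_rot"][1]),s["contact_force"],s["wrist_torque"],s["q"].round(2))
ci=camera_info("wrist"); im=grab("wrist","w2"); np.save("w2.npy",ci)
u,v=map(int,proj(ci,[.56,.287,.094])); u2,v2=map(int,proj(ci,[.565,.325,.05])); print(u,v,u2,v2)
cv2.imwrite("pics/c2.png",cv2.resize(im[max(0,v2-60):v2+100,u2-80:u2+80,::-1],None,fx=3.7,fy=3.7,interpolation=cv2.INTER_CUBIC)); print(u2-80,max(0,v2-60))
E
```

```text
[0.56084705 0.28694902 0.07071961] 1.4908996946050939 [ 17.93404441  11.30466936 -28.49357924] [ 2.6315681  -3.86910114 -0.03586024] [-0.34  0.74 -0.34  1.69  0.33  0.76 -0.92]
253 266 257 162
177 102
```

View pics/c2.png

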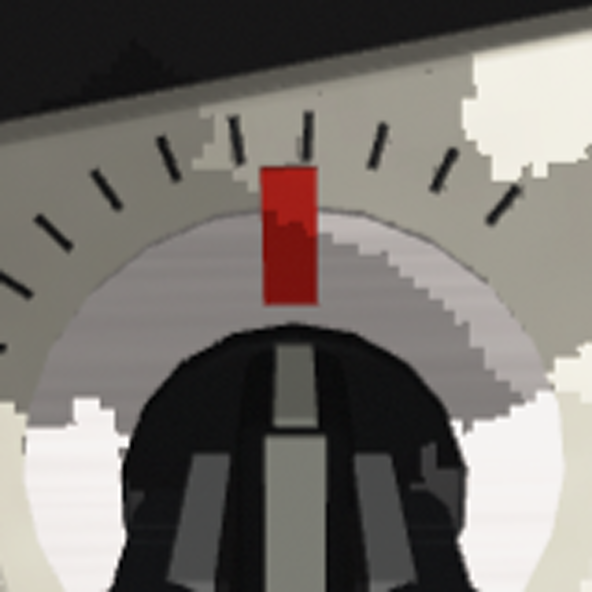

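The crop shows the pointer line centred at x≈295 and the red mark at x≈290. They are nearly aligned, so I'll compute what's left.

```bash
python3 - <<'E'
from h import *
ci=np.load("w2.npy",allow_pickle=True).item()
f=lambda x,y,z:plane(ci,177+x/3.7-.36,102+y/3.7-.36,z)
h=lambda a,b:(np.arctan2((b-a)[1],(b-a)[0]),np.linalg.norm(b-a))
m1=f(290.5,303,.051);m2=f(288.5,168,.051);M=(m1+m2)/2
print("mark",h(m1,m2),M)
print("ptr top",h(f(295.5,590,.094),f(295,438,.094)), f(295,438,.094))
for D in ([.56,.287,.051],[.5598,.2872,.051],[.5608,.2869,.051]): print(h(np.array(D),M))
# disc extents at z .064
print("disc l/r",f(125,480,.064),f(467,480,.064))
# pointer end side-face bottom on the disc
E
```

```text
mark (np.float64(1.5044622548485027), np.float64(0.02052496578885878)) [0.56351384 0.32357333 0.051     ]
ptr top (np.float64(1.4943732807786854), np.float64(0.01969251277151754)) [0.56294246 0.30913418 0.094     ]
(np.float64(1.475013668904838), np.float64(0.03674174376791765))
(np.float64(1.4690454724445126), np.float64(0.036562438915715915))
(np.float64(1.4969305073214343), np.float64(0.03677360809544409))
disc l/r [0.53684941 0.29215888 0.064     ] [0.58665601 0.28809112 0.064     ]
```

Call:
{"api": "arm_command", "payload": {
  "travel": [
    [0, 0, -1],
    [0, 0, 0],
    [0, 0, 0],
    [0, 0, 15],
    [0, 0, 40]
  ],
  "twist": [0, 0, 0, 0, 0],
  "jaw": 0.6
}}

```text
time_s: 5.7
tcp_pos: [0.5578, 0.2847, 0.1242]
tool_rot: [-0.001, 0.735, 0.678, -0.002]
contact_force: [-0.1, -0.7, 0.9]
grip_width: 0.602
gripper_force: 0.0
```

Call:
{"api": "arm_command", "payload": {
  "travel": [
    [0, 0, 40],
    [0, 0, 45],
    [0, 0, 10],
    [0, 0, 0],
    [0, 0, 0]
  ],
  "twist": [0, 0, 0, 0, 0]
}}

```text
time_s: 6.2
tcp_pos: [0.559, 0.2853, 0.2202]
tool_rot: [0.0, 0.735, 0.678, -0.0]
contact_force: [-1.2, -0.1, -0.4]
grip_width: 0.598
gripper_force: 0.0
```

```bash
python3 - <<'E'
from h import *
s=arm.observe(); print(s["tcp_pos"],2*np.arctan2(s["tool_rot"][2],s["tool_rot"][1]))
ci=camera_info("wrist"); im=grab("wrist","w3"); np.save("w3.npy",ci)
u2,v2=map(int,proj(ci,[.562,.31,.06])); x0,y0=u2-50,v2-45; print(x0,y0)
cv2.imwrite("pics/c3.png",cv2.resize(im[y0:y0+100,x0:x0+100,::-1],None,fx=6,fy=6,interpolation=cv2.INTER_CUBIC))
E
```

```text
[0.55903839 0.28527533 0.22021157] 1.4907605474077423
206 102
```

View pics/c3.png

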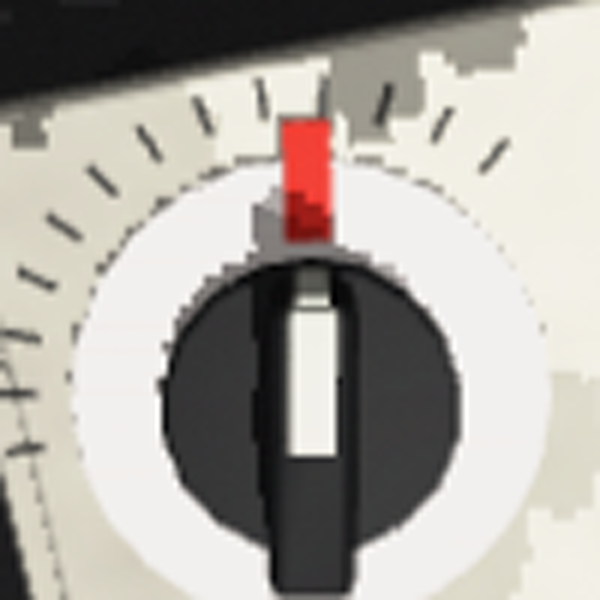

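The crop shows the dial released, with the pointer at x≈312 and the mark running from (305,119) to (308,242). I'll check the angle and work out the transfer move.

```bash
python3 - <<'E'
from h import *
ci=np.load("w3.npy",allow_pickle=True).item()
f=lambda x,y,z:plane(ci,206+x/6-.42,102+y/6-.42,z)
h=lambda a,b:(round(np.arctan2((b-a)[1],(b-a)[0]),4),round(np.linalg.norm(b-a),4))
m1=f(308.5,242,.051);m2=f(305,119,.051);M=(m1+m2)/2
print("mark own",h(m1,m2),"ptr",h(f(312.5,458,.094),f(312.5,308,.094)),"bar",h(f(312,590,.094),f(312.5,308,.094)))
A=f(312.5,458,.094);A[2]=.051
D=f(311.5,408,.064);D[2]=.051; R=f(311,398,.051)
for p in (A,D,R): print(p.round(4),h(p,M))
E
```

```text
mark own (np.float64(1.5202), np.float64(0.0208)) ptr (np.float64(1.4924), np.float64(0.0233)) bar (np.float64(1.4906), np.float64(0.0447))
[0.5612 0.2867 0.051 ] (np.float64(1.5107), np.float64(0.0376))
[0.5613 0.2876 0.051 ] (np.float64(1.512), np.float64(0.0367))
[0.5612 0.2864 0.051 ] (np.float64(1.5112), np.float64(0.0379))
```

Call:
{"api": "arm_command", "payload": {
  "travel": [
    [0, -38, 0],
    [0, -38, 0],
    [0, -38, 0],
    [0, -38, 0],
    [0, -38, 0]
  ],
  "twist": [0.02, 0.02, 0.02, 0.02, 0.02]
}}

```text
time_s: 6.75
tcp_pos: [0.5585, 0.0939, 0.2191]
tool_rot: [-0.001, 0.7, 0.714, -0.001]
contact_force: [-0.3, -1.1, -0.4]
grip_width: 0.603
gripper_force: 0.0
```

Call:
{"api": "arm_command", "payload": {
  "travel": [
    [0, -38, 0],
    [0, -38, 0],
    [0, -38, 0],
    [0, -38, 0],
    [0, -38, 0]
  ],
  "twist": [0.02, 0.02, 0.02, 0.02, 0.02]
}}

```text
time_s: 7.25
tcp_pos: [0.5585, -0.0959, 0.2192]
tool_rot: [-0.001, 0.663, 0.749, -0.001]
contact_force: [0.9, 0.5, -0.0]
grip_width: 0.597
gripper_force: 0.0
```

Call:
{"api": "arm_command", "payload": {
  "travel": [
    [0, -38, 0],
    [0, -38, 0],
    [0, -38, 0],
    [0, -38, 0],
    [0, -10, 0]
  ],
  "twist": [0.02, 0.02, 0.02, 0.02, 0.02]
}}

```text
time_s: 7.75
tcp_pos: [0.5578, -0.261, 0.2186]
tool_rot: [-0.001, 0.627, 0.779, -0.001]
contact_force: [-0.1, -0.4, -0.2]
grip_width: 0.6
gripper_force: 0.0
```

```bash
python3 - <<'E'
from h import *
s=arm.observe(); print(s["tcp_pos"],2*np.arctan2(s["tool_rot"][2],s["tool_rot"][1]))
ci=camera_info("wrist"); im=grab("wrist","w4"); np.save("w4.npy",ci)
hsv=cv2.cvtColor(im,cv2.COLOR_RGB2HSV)
for n,lo,hi in (("g",(45,90,40),(85,255,255)),("y",(20,100,60),(35,255,255)),("b",(95,120,60),(125,255,255))):
    m=cv2.inRange(hsv,lo,hi); c=max(cv2.findContours(m,0,2)[0],key=cv2.contourArea,default=None)
    if c is None: continue
    print(n,cv2.contourArea(c),cv2.minAreaRect(c),cv2.boundingRect(c))
E
```

```text
[ 0.55775258 -0.26095924  0.21860079] 1.7869810012009142
g 537.0 ((260.18255615234375, 198.47726440429688), (53.33704376220703, 12.059969902038574), 88.09085083007812) (254, 172, 14, 54)
y 664.5 ((258.0000305175781, 127.0), (56.26976013183594, 13.281949043273926), 88.63607025146484) (251, 99, 15, 57)
b 857.0 ((255.54403686523438, 42.894325256347656), (66.07515716552734, 14.344958305358887), 88.66777801513672) (248, 10, 16, 67)
```

View pics/w4.png

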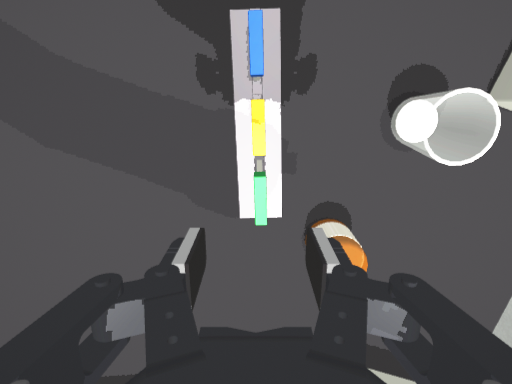

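The wrist view shows green at (260,198), yellow at (258,127) and blue at (255,43) in the rack. The amber bottle is at (335,240), on the far side of green.

```bash
python3 - <<'E'
from h import *
ci=np.load("w4.npy",allow_pickle=True).item()
g1=plane(ci,261,226,.086); g2=plane(ci,259.5,172,.064); g2b=plane(ci,259.5,174,.086)
print("g",g1,g2,np.linalg.norm((g1-g2)[:2]),"mid",(g1+g2)/2)
b=plane(ci,256.5,76,.086);y=plane(ci,258.5,156,.086)
for p in (y,b): print(p)
d=(b-g1); print("heading",np.arctan2(d[1],d[0]),np.linalg.norm(d)); d=y-g1; print(np.arctan2(d[1],d[0]),np.linalg.norm(d))
im=cv2.imread("pics/top0.png"); hsv=cv2.cvtColor(im,cv2.COLOR_BGR2HSV)
m=cv2.inRange(hsv,(95,90,60),(125,255,255))[135:160,405:435]; ys,xs=np.nonzero(m); t=camera_info("top"); print("cap",len(xs),plane(t,xs.mean()+405,ys.mean()+135,.11))
E
```

```text
g [ 0.57357235 -0.30790017  0.086     ] [ 0.56153413 -0.25971988  0.064     ] 0.04966144110882398 mid [ 0.56755324 -0.28381003  0.075     ]
[ 0.5559373  -0.23992941  0.086     ]
[ 0.53915309 -0.17230435  0.086     ]
heading 1.819383191658552 0.13989607534585718
1.824649601077972 0.07022121684153114
cap 100 [ 0.6702363  -0.34334651  0.11      ]
```

Call:
{"api": "arm_command", "payload": {
  "travel": [
    [10, -22, 0],
    [0, 0, -20],
    [0, 0, -20],
    [0, 0, -20],
    [0, 0, -10]
  ],
  "twist": [0.033, 0, 0, 0, 0],
  "jaw": 0.4
}}

```text
time_s: 8.3
tcp_pos: [0.5684, -0.2771, 0.1478]
tool_rot: [-0.002, 0.612, 0.791, -0.0]
contact_force: [-0.3, 0.3, -0.2]
grip_width: 0.402
gripper_force: 0.0
```

```bash
python3 - <<'E'
from h import *
s=arm.observe(); print(s["tcp_pos"],2*np.arctan2(s["tool_rot"][2],s["tool_rot"][1]))
ci=camera_info("wrist"); im=grab("wrist","w5")
hsv=cv2.cvtColor(im,cv2.COLOR_RGB2HSV)
m=cv2.inRange(hsv,(45,90,40),(85,255,255)); c=max(cv2.findContours(m,0,2)[0],key=cv2.contourArea)
print(cv2.minAreaRect(c),x:=cv2.boundingRect(c))
ub=np.nonzero(m[x[1]+x[3]-4])[0]; ut=np.nonzero(m[x[1]+3])[0]; print(ub.min(),ub.max(),ut.min(),ut.max())
g1=plane(ci,ub.mean()+.5,x[1]+x[3],.086); g2=plane(ci,ut.mean()+.5,x[1],.064); print(g1,g2,(g1+g2)/2,np.linalg.norm((g1-g2)[:2]))
E
```

```text
[ 0.56840927 -0.27708894  0.14778828] 1.8244070634883354
((251.0, 205.5), (71.0, 16.0), 90.0) (243, 170, 17, 72)
243 259 245 259
[ 0.57341765 -0.30757741  0.086     ] [ 0.56148177 -0.25895012  0.064     ] [ 0.56744971 -0.28326377  0.075     ] 0.050070744275872055
```

Call:
{"api": "arm_command", "payload": {
  "travel": [
    [-1, -6, -12],
    [0, 0, -25],
    [0, 0, -25],
    [0, 0, -20],
    [0, 0, -10]
  ],
  "twist": [0, 0, 0, 0, 0]
}}

```text
time_s: 8.85
tcp_pos: [0.5678, -0.2845, 0.0568]
tool_rot: [-0.001, 0.612, 0.791, -0.0]
contact_force: [0.1, 0.0, 0.3]
grip_width: 0.401
gripper_force: 0.0
```

Call:
{"api": "arm_command", "payload": {
  "travel": [
    [0, 0, 0],
    [0, 0, 0],
    [0, 0, 0],
    [0, 0, 0],
    [0, 0, 0]
  ],
  "twist": [0, 0, 0, 0, 0],
  "jaw": 0.0,
  "newtons": 60
}}

```text
time_s: 9.35
tcp_pos: [0.5686, -0.2846, 0.0589]
tool_rot: [0.0, 0.612, 0.791, 0.0]
contact_force: [0.4, -0.1, 0.3]
grip_width: 0.128
gripper_force: 61.5
```

```bash
python3 - <<'E'
from h import *
s=arm.observe(); print(s["tcp_pos"],2*np.arctan2(s["tool_rot"][2],s["tool_rot"][1]),s["contact_force"],s["grip_width"],s["gripper_force"])
E
```

```text
[ 0.56856138 -0.28464543  0.05890274] 1.82362422877256 [ 0.44883545 -0.06296794  0.30595338] 0.12847062688547883 61.49730205535889
```

Call:
{"api": "arm_command", "payload": {
  "travel": [
    [0, 0, 20],
    [0, 0, 35],
    [0, 0, 40],
    [0, 0, 35],
    [0, 0, 0]
  ],
  "twist": [0, 0, 0, 0, 0]
}}

```text
time_s: 9.85
tcp_pos: [0.5704, -0.2852, 0.1934]
tool_rot: [0.004, 0.612, 0.791, 0.001]
contact_force: [1.0, -0.4, -0.9]
grip_width: 0.13
gripper_force: 61.6
```

Call:
{"api": "arm_command", "payload": {
  "travel": [
    [-6, 35, 0],
    [-6, 35, 0],
    [-6, 35, 0],
    [-6, 35, 0],
    [-6, 35, 0]
  ],
  "twist": [-0.015, -0.015, -0.015, -0.015, -0.015]
}}

```text
time_s: 10.35
tcp_pos: [0.5378, -0.1081, 0.1881]
tool_rot: [-0.0, 0.642, 0.767, -0.0]
contact_force: [1.1, 0.4, -0.7]
grip_width: 0.132
gripper_force: 61.6
```

Call:
{"api": "arm_command", "payload": {
  "travel": [
    [-6, 35, 0],
    [-6, 35, 0],
    [-6, 35, 0],
    [-6, 35, 0],
    [-4, 20, 0]
  ],
  "twist": [-0.015, -0.015, -0.015, -0.015, -0.012]
}}

```text
time_s: 10.85
tcp_pos: [0.5096, 0.0533, 0.1883]
tool_rot: [-0.0, 0.668, 0.744, 0.0]
contact_force: [0.2, -0.6, -0.4]
grip_width: 0.131
gripper_force: 61.7
```

Call:
{"api": "arm_command", "payload": {
  "travel": [
    [0, 0, 0],
    [0, 0, 0],
    [0, 0, 0],
    [0, 0, 0],
    [0, 0, 0]
  ],
  "twist": [0, 0, 0, 0, 0]
}}

```text
time_s: 11.35
tcp_pos: [0.5104, 0.0498, 0.1882]
tool_rot: [-0.0, 0.669, 0.743, -0.0]
contact_force: [-0.1, 0.7, 0.5]
grip_width: 0.13
gripper_force: 61.7
```

```bash
python3 - <<'E'
from h import *
s=arm.observe(); print(s["tcp_pos"],2*np.arctan2(s["tool_rot"][2],s["tool_rot"][1]))
ci=camera_info("wrist"); im=grab("wrist","w6"); np.save("w6.npy",ci); grab("top","top6")
u,v=map(int,proj(ci,[.510,.1425,.046])); print(u,v)
x0,y0=max(0,u-80),max(0,v-60); print(x0,y0)
cv2.imwrite("pics/c6.png",cv2.resize(im[y0:y0+120,x0:x0+160,::-1],None,fx=5,fy=5,interpolation=cv2.INTER_CUBIC))
E
```

```text
[0.51040328 0.04984953 0.18820497] 1.6756699805470834
265 74
185 14
```

View pics/c6.png

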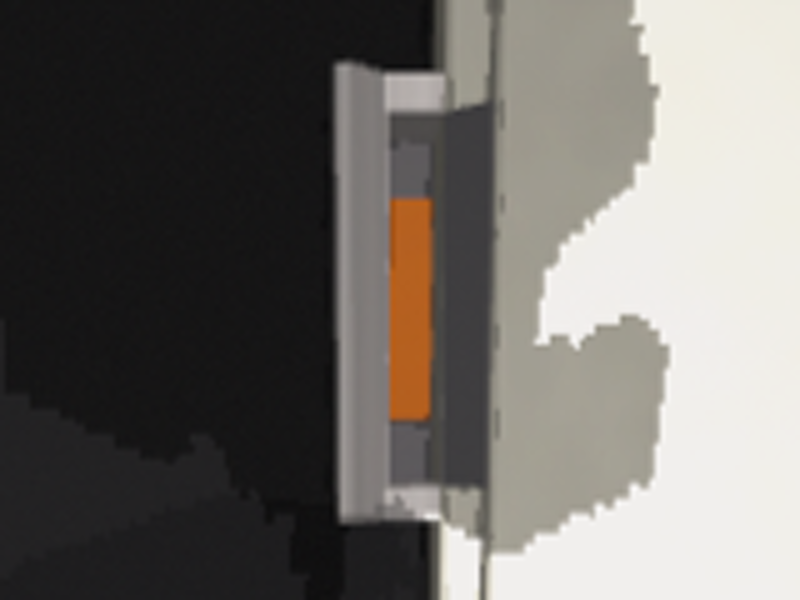

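The crop shows the orange pad from (390,198) to (431,420), with the lip on its left and the dark lead-in of the body on its right.

```bash
python3 - <<'E'
from h import *
ci=np.load("w6.npy",allow_pickle=True).item()
f=lambda x,y,z:plane(ci,185+x/5-.4,14+y/5-.4,z)
a=f(390,198,.024);b=f(431,198,.024);c=f(390,420,.024);d=f(431,420,.024)
print("pad c",(a+b+c+d)/4,"w",np.linalg.norm(a-b),np.linalg.norm(a-c),"head",[np.arctan2(*(p-q)[[1,0]]) for p,q in((a,c),(b,d))])
p,q=f(335,65,.046),f(340,522,.046); print("lip outer",p,q,np.linalg.norm(p-q),np.arctan2(*(p-q)[[1,0]]))
p,q=f(492,105,.05),f(487,487,.05); print("body edge",p,q,np.arctan2(*(p-q)[[1,0]]))
im=cv2.imread("pics/w6.png"); hsv=cv2.cvtColor(im,cv2.COLOR_BGR2HSV)
m=cv2.inRange(hsv,(45,90,30),(85,255,255)); cc=max(cv2.findContours(m,0,2)[0],key=cv2.contourArea); print(cv2.boundingRect(cc))
z=.188+.030; print("predict tag grip-top/TCP foot px", proj(ci,[.5104,.0498,z-.003]), proj(ci,[.5104-.0025,.0498+.026,.135]))
v=im[:, :].copy(); cv2.imwrite("pics/w6b.png",v)
for t in ("top",):
    t6=cv2.imread("pics/top6.png"); h6=cv2.cvtColor(t6,cv2.COLOR_BGR2HSV); m=cv2.inRange(h6,(8,120,90),(25,255,255))[190:215,225:275]; ys,xs=np.nonzero(m)
    if len(xs): print("top pad",len(xs),plane(camera_info("top"),xs.mean()+225,ys.mean()+190,.024))
E
```

```text
pad c [0.51160129 0.1433074  0.024     ] w 0.007708501545448367 0.04004319231555593 head [np.float64(1.6819050788028425), np.float64(1.689548505772035)]
lip outer [0.49364009 0.1796943  0.046     ] [0.50223145 0.10397676 0.046     ] 0.07620339414406058 1.683779030565216
body edge [0.52083463 0.17556952 0.05      ] [0.52808843 0.11316208 0.05      ] 1.686509956887422
(241, 198, 29, 118)
predict tag grip-top/TCP foot px (np.float64(255.07639311775142), np.float64(270.77051058535665)) (np.float64(255.545029361753), np.float64(170.3421241725142))
top pad 19 [0.51203601 0.13895693 0.024     ]
```

View pics/w6b.png

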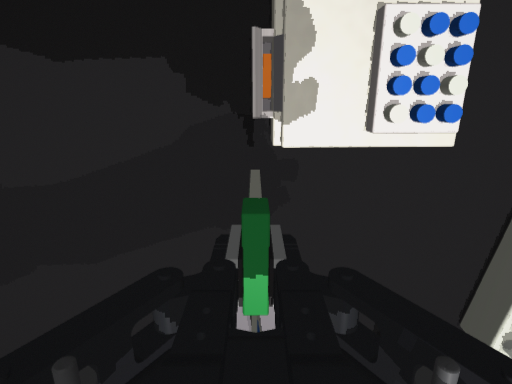

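Tag foot at (255,170), as predicted from the TCP. Slot at (0.5116, 0.1433) with heading 1.684.

Call:
{"api": "arm_command", "payload": {
  "travel": [
    [1, 25, 0],
    [0, 25, 0],
    [0, 25, 0],
    [0, 17, 0],
    [0, 0, 0]
  ],
  "twist": [0.008, 0, 0, 0, 0]
}}

```text
time_s: 11.95
tcp_pos: [0.5111, 0.1449, 0.1883]
tool_rot: [-0.0, 0.665, 0.747, 0.0]
contact_force: [0.4, -0.3, -0.8]
grip_width: 0.125
gripper_force: 61.7
```

Call:
{"api": "arm_command", "payload": {
  "travel": [
    [0, 0, -20],
    [0, 0, -20],
    [0, 0, -20],
    [0, 0, -12],
    [0, 0, 0]
  ],
  "twist": [0, 0, 0, 0, 0]
}}

```text
time_s: 12.45
tcp_pos: [0.5107, 0.1418, 0.1151]
tool_rot: [-0.001, 0.666, 0.746, -0.001]
contact_force: [-0.2, 0.8, -0.2]
grip_width: 0.13
gripper_force: 61.7
```

```bash
python3 - <<'E'
from h import *
s=arm.observe(); print(s["tcp_pos"],2*np.arctan2(s["tool_rot"][2],s["tool_rot"][1]),s["contact_force"])
E
```

```text
[0.51069418 0.14176561 0.11506949] 1.6843581205128912 [-0.24140756  0.81753952 -0.24901965]
```

Call:
{"api": "arm_command", "payload": {
  "travel": [
    [1, 0, -6],
    [0, 0, -6],
    [0, 0, -5],
    [0, 0, -5],
    [0, 0, -4]
  ],
  "twist": [0, 0, 0, 0, 0]
}}

```text
time_s: 12.95
tcp_pos: [0.5123, 0.1425, 0.0899]
tool_rot: [-0.0, 0.666, 0.746, -0.0]
contact_force: [-0.5, -0.0, -0.9]
grip_width: 0.123
gripper_force: 61.7
```

Call:
{"api": "arm_command", "payload": {
  "travel": [
    [0, 0, -3],
    [0, 0, -2],
    [0, 0, -2],
    [0, 0, 0],
    [0, 0, 0]
  ],
  "twist": [0, 0, 0, 0, 0]
}}

```text
time_s: 13.45
tcp_pos: [0.5124, 0.1426, 0.0834]
tool_rot: [0.0, 0.666, 0.746, 0.0]
contact_force: [-0.9, 0.5, -1.1]
grip_width: 0.129
gripper_force: 61.7
```

Foot at about 30 mm, inside the slot and free of contact. Now I'll press down in small steps.

Call:
{"api": "arm_command", "payload": {
  "travel": [
    [0, 0, -2],
    [0, 0, -2],
    [0, 0, -2],
    [0, 0, -1],
    [0, 0, 0]
  ],
  "twist": [0, 0, 0, 0, 0]
}}

```text
time_s: 13.95
tcp_pos: [0.5123, 0.1426, 0.0762]
tool_rot: [-0.0, 0.666, 0.746, -0.0]
contact_force: [-0.3, 0.3, 2.7]
grip_width: 0.13
gripper_force: 62.2
```

Call:
{"api": "arm_command", "payload": {
  "travel": [
    [0, 0, -2],
    [0, 0, -1],
    [0, 0, -1],
    [0, 0, 0],
    [0, 0, 0]
  ],
  "twist": [0, 0, 0, 0, 0]
}}

```text
time_s: 14.45
tcp_pos: [0.5124, 0.1426, 0.0724]
tool_rot: [0.0, 0.666, 0.746, 0.0]
contact_force: [-1.6, -0.5, 4.3]
grip_width: 0.13
gripper_force: 62.6
```

Call:
{"api": "arm_command", "payload": {
  "travel": [
    [0, 0, -1],
    [0, 0, -1],
    [0, 0, -1],
    [0, 0, 0],
    [0, 0, 0]
  ],
  "twist": [0, 0, 0, 0, 0]
}}

```text
time_s: 14.95
tcp_pos: [0.5124, 0.1426, 0.0694]
tool_rot: [0.0, 0.666, 0.746, 0.0]
contact_force: [-0.7, -0.8, 6.9]
grip_width: 0.127
gripper_force: 62.8
```

Call:
{"api": "arm_command", "payload": {
  "travel": [
    [0, 0, -1],
    [0, 0, 0],
    [0, 0, 0],
    [0, 0, 0],
    [0, 0, 0]
  ],
  "twist": [0, 0, 0, 0, 0]
}}

```text
time_s: 15.45
tcp_pos: [0.5125, 0.1426, 0.0686]
tool_rot: [0.0, 0.666, 0.746, 0.0]
contact_force: [-3.1, -1.1, 9.3]
grip_width: 0.128
gripper_force: 63.4
```

Call:
{"api": "arm_command", "payload": {
  "travel": [
    [0, 0, -1],
    [0, 0, 0],
    [0, 0, 0],
    [0, 0, 0],
    [0, 0, 0]
  ],
  "twist": [0, 0, 0, 0, 0]
}}

```text
time_s: 15.95
tcp_pos: [0.5128, 0.1427, 0.0684]
tool_rot: [0.0, 0.666, 0.746, 0.0]
contact_force: [-5.2, -2.4, 27.4]
grip_width: 0.124
gripper_force: 66.2
```

```bash
python3 - <<'E'
from h import *
s=arm.observe(); print(s["tcp_pos"],s["contact_force"])
ci=camera_info("wrist"); im=grab("wrist","w7")
hsv=cv2.cvtColor(im,cv2.COLOR_RGB2HSV)
m=cv2.inRange(hsv,(45,90,30),(85,255,255)); print(cv2.boundingRect(max(cv2.findContours(m,0,2)[0],key=cv2.contourArea)))
t=grab("top","top7")
E
```

```text
[0.51275937 0.14269585 0.06838304] [-5.16723979 -2.35482288 27.36536501]
(241, 198, 29, 118)
```

View pics/w7.png

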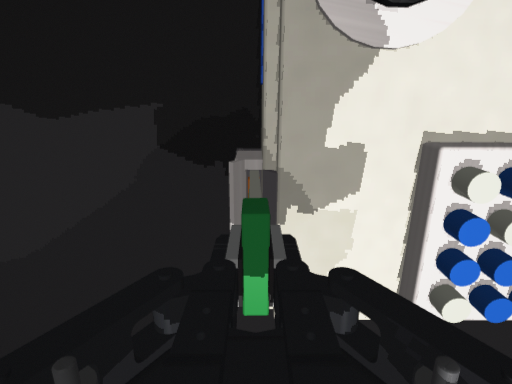

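The tag is in the slot at (255,255) and has not slipped in the grip. Force jumped to 27 N with almost no travel at the expected height, so the pad has bottomed out.

```bash
python3 -c "
from rig import arm
print(arm.close_job())"
```

```text
the job is handed in; nothing more can be done
None
```

I turned the dial to the red mark (within about 1° by camera), then pushed the green tag down until the pad hit its stop at 27 N, and handed the job in at about 16 s still gripping and pressing it.

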